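Step the filter turret to the open-ring mark and switch the lamp

TASK

Set the microscope lamp for open-aperture viewing: with a fingertip, push the turret's upright tab gently sideways until it points at the middle of the open ring mark on the filter unit, then press the lamp button fully down and let it come up again. Only push the tab, do not grip it, and leave all the loose things where they stand.

Things in the scene. Friction and masses are not known exactly. Their poses are not given: they have to be found in the camera images.
- unit: filter unit: white box 230 x 230 x 60 mm with a flat black top (the deck, 60 mm above the bench), fixed to the bench. Origin under its centre; its own -x side is the front (white side with slots), roughly towards the robot. Counting from the front, counter-clockwise from above, the marks lie at -110, -55, 55 and 110 degrees, the turret's end stops at -135 and 135, and the tab starts between -35 and 35
- turret: round aluminium turret on the middle of the deck, 72 mm across, rising 13 mm above the deck, with a 22 mm wide cap to 21 mm; it turns about the vertical axis through its origin, which lies at the height of the deck (60 mm above the bench). Its own -x axis is the direction in which its tab points. It turns stiffly (0.12 N m, 2 N at the tab), stays where it is left and has no click stops
- tab (a point): the tab: upright steel fin fixed to the turret that sticks out beyond its rim, 10 mm thick, 28 mm tall (from 4 to 32 mm above the deck), from inside the rim to a pointed end 71 mm from the axis. This point lies in its middle thickness and height, 55 mm from the axis, 18 mm above the deck. Push it sideways on one of its flat faces
- pointed_spot (a point): the spot that the tab points at: on the tab's line, 86 mm from the turret's axis (15 mm beyond the pointed end), 2 mm above the deck; turns with the turret
- mark_ring: THE TARGET MARK: flat white open ring, 30 mm outside, 18 mm inside, 2 mm thick, on the deck with its centre 86 mm from the turret's axis. Origin at its centre on the deck. Which of the four mark places it has varies
- mark_disc: another mark: flat white filled disc, 30 mm across, 2 mm thick, same distance from the axis
- mark_bar: another mark: flat white single bar 31 x 7 mm, 2 mm thick, same distance from the axis
- mark_cross: another mark: flat white cross 31 mm across, 2 mm thick, same distance from the axis
- lamp_button (a joint): travel of the lamp button in m: 0 up, 0.006 fully down; springs back by itself, 5 N pushes it fully down
- lamp_button_top (a point): middle of the top face of the lamp button, a round grey push button 34 mm across (22 mm above the bench) on a white round housing 50 mm across, 12 mm tall, fixed to the bench left of the filter unit; pushed straight down
- eyepiece_mid (a point): small black eyepiece, 34 mm across, 36 mm tall, standing on the rear part of the filter unit's deck (the side away from the robot); loose, not part of the job. Point at its centre, half-way up
- objective_mid (a point): steel objective lens, 36 mm across, 44 mm tall, standing on the bench left of the filter unit; loose, not part of the job. Point at its centre, half-way up
- stub_jar_mid (a point): small lidded jar, 44 mm across, 50 mm tall, standing left of the filter unit; loose, not part of the job. Point at its centre, half-way up
- stub_box_mid (a point): clear plastic box 70 x 100 x 30 mm lying right of the filter unit; loose, not part of the job. Point at its centre, half-way up
- petri_dish_mid (a point): closed glass dish, 90 mm across, 14 mm tall, beyond the lamp button; loose, not part of the job. Point at its centre, half-way up
- beaker_mid (a point): steel beaker, 64 mm across, 75 mm tall, to the right; loose, not part of the job. Point at its centre, half-way up
- solvent_bottle_mid (a point): amber bottle, 60 mm across, 140 mm tall, to the far left; loose, not part of the job. Point at its centre, half-way up
- tweezers_mid (a point): steel tweezers 110 mm long, 6 mm tall, lying to the right; loose, not part of the job. Point at its centre, half-way up

How it is judged:
On the way, in this order (a step that is already met when the one before it is completed fails the run):
1. the tab points at the middle of the open ring and the turret is at rest (horizontal distance between pointed_spot and mark_ring below 0.01 m and angular speed of turret below 0.05 rad/s), for 0.3 s.
2. the lamp button is pressed fully down while the tab points at the open ring (horizontal distance between pointed_spot and mark_ring below 0.01 m and value of joint lamp_button above 0.0045 m), for 0.1 s.
At the end, for the whole second after the job is handed in: The spot that the tab points at is within 10 mm of the centre of the open ring mark (about 6.5 degrees), the turret is at rest and the lamp button, having been pressed at least 4.5 mm down after the turret was set, is up again (all of step 1 and value of joint lamp_button below 0.0015 m); the robot touches nothing.
It fails at once if the tab or turret is gripped or shoved hard (more than 20 N between the fingers and the turret with its tab) (contact force between the fingers and turret above 20 N).
It fails at once if a loose bystander is lifted, knocked over or moved by more than 20 mm (distance of any of eyepiece_mid, objective_mid, stub_jar_mid, stub_box_mid, petri_dish_mid, beaker_mid, solvent_bottle_mid, tweezers_mid from where it was at the start of the episode above 0.02 m).
It also fails if it takes over 51 s, if anything falls off the work surface, if the arm or the gripper's body presses on something with over 40 N, if the wrist force passes 120 N, or if a joint passes its speed limit or range.

ROBOT

A 7-joint arm with a two-finger parallel gripper is mounted at the origin on the work surface. World frame = base frame: x ahead of the robot, y to its left, z up, the work surface at z = 0. Lengths are in m, angles in rad, forces in N, time in s.
With the tool pointing down it reaches from about 0.425 to 1.025 m from the base axis. Payload 3.6 kg.
Tool frame: the origin (TCP) lies on the centre line of the jaws, within the pads' length; the fingertips stand 11 mm ahead of it and the grasp point (between the pads) lies 8 mm behind it; z points along the fingers, x is the direction in which the jaws open and shut, and the axes are right-handed (so a half turn about z gives the same grasp; the last joint's range is limited). The gripper opens to 85 mm and grips with 20 to 120 N. Pads are 22 mm wide; open, the fingers measure 114 mm over their backs; the gripper's body (76 mm by 85 mm) begins 54 mm behind the grasp point. The pads swing forward as they close: fully open they stand 13 mm farther back than shut.
Start: joints at [-1.24, 0.591, 0.048, 1.609, -0.033, 0.943, -0.034], TCP at [0.299, 0.661, 0.217] pointing down, gripper open.
Joint ranges: [-2.69, 2.69], [-0.47, 2.24], [-1.27, 1.36], [0.19, 2.51], [-1.53, 4.68], [0.08, 2.07], [-3.09, 3.09]. Speed limits (rad/s): [2.57, 2.57, 3.14, 3.14, 3.14, 3.14, 3.14].

INTERFACE

Orientations are given as a unit quaternion [w, x, y, z].
In Python, from plant import manip gives the robot as it stands.
- The arm moves only by the tool servo_tool, never from a script. Its argument "targets" is a list of rows, each a list of 3 entries, a list of its own where there are three numbers: the shift along the tool's x, y, z in m, then the turn, a rotation vector about the tool's x, y, z in degrees, then the closure, from -1 (fully open) to 1 (shut). In form: [[[tx, ty, tz], [wx, wy, wz], jaw], ...]. A call has exactly 8 rows; each row is the pose to reach, as a shift and turn from the pose commanded when the call began, along the tool's axes at that moment; what a row does not reach only later rows make up. A row lasts 1/12 s, in which the tool goes at most 41.7 mm and 7.16 degrees, less where a joint would pass 70% of its speed; a pose out of reach is approached as far as the arm can. A call with a gripper value outside its range is refused whole. The fingers move at their own pace and stop on an object; "force" is the grip in N (left out, the last holds). Time passes only in rows, so rows that repeat a pose let the fingers close, or fill a call up. It gives the time, the measured TCP pose, the force and the opening at its end, in the units of the state.
- manip.read_state(): the state, without advancing time (a new reading comes with each control period).
- manip.camera(name): name is "scene" or "top" or "wrist"; returns a dict with "img" (420x560x3 uint8, blue, green, red), "fx", "fy", "cx", "cy" (pixels), "extrinsics" (4x4, takes a point from camera to world coordinates). Camera axes: x right, y down, z forward; pixel columns grow to the right and rows downward; lengths in m; the calibration is good to about 2 mm. The wrist camera is an equidistant fisheye: a pixel r from the principal point sees the ray r / f radians off the axis. A picture is of the moment at which its call begins. There is no depth.
- manip.close_job(): hands the job in, once; it reports no verdict.
The state is a dict: "clock": time; "qpos": joint angles; "qd": joint speeds; "joint_torque": joint torques, N m; "ee_pos": TCP position; "orientation": TCP orientation; "ft_force": force on the tool from outside, world axes, zero at the start; "ft_torque": the same for the moment, N m; "width": finger opening in m.
Only numpy, scipy, OpenCV 4.12 (cv2) and the standard library are available. Lean on these libraries where they do the work, as an engineer would, in place of code of your own. Each camera call takes 0.05 s, during which the arm holds its last target.

## Working session

There is one attempt and no reset: what is moved stays moved. The work goes in short steps, Python scripts to look and compute and a tool call to move; the robot and the scene stay as the last step left them, time stands still between calls to the robot, and variables do not carry over. Pictures are saved under pics/ and viewed, and the job is handed in when it is done.

Besides the shell and the picture viewer there is one more tool, called after "Request:" by a JSON object that holds its "fn" and its "kwargs". servo_tool: Moves the arm, as the interface text tells. Its arguments: {"type":"object","properties":{"targets":{"type":"array"},"force":{"type":"number"}},"required":["targets"]}

```bash
mkdir -p pics; ls
python3 - <<'E'
from plant import manip
import cv2
s=manip.read_state(); print(s)
for n in("top","scene"):
    c=manip.camera(n); cv2.imwrite(f"pics/{n}0.png",c["img"]); print(n,c["fx"],c["fy"],c["cx"],c["cy"],c["extrinsics"])
E
```

```text
pics
{'clock': 0.0, 'qpos': array([-1.23951706,  0.59207624,  0.04829152,  1.60983045, -0.03328168,
        0.94264486, -0.03369616]), 'qd': array([ 0.00023075,  0.00058054,  0.00232919, -0.00087848,  0.00066034,
        0.00079214,  0.00015905]), 'joint_torque': array([-2.67316938e-05, -5.48699284e+01,  1.54637318e+00, -1.98130417e+01,
        9.34277923e-03,  8.81716318e-03, -2.43522936e-05]), 'ee_pos': array([0.29843446, 0.65980544, 0.21596861]), 'orientation': array([ 6.38222075e-04,  8.40245569e-01,  5.42204964e-01, -8.67959381e-04]), 'ft_force': array([-0.66942902, -0.6874634 ,  0.43606778]), 'ft_torque': array([0.01088932, 0.00039545, 0.02677881]), 'width': 0.08566424213698824}
top 414.93426581566473 414.93426581566473 287.2161013682569 208.13447722169872 [[ 0.02308461 -0.98240394  0.18533644  0.30306435]
 [-0.99920685 -0.01665582  0.03616968  0.00826096]
 [-0.03244631 -0.1860244  -0.98200925  1.12049692]
 [ 0.          0.          0.          1.        ]]
scene 392.63448215809734 392.63448215809734 274.53738768948966 214.49077760412158 [[-0.60121854  0.68317169 -0.41450297  0.93993844]
 [ 0.79903707  0.50831643 -0.32117624  0.33881529]
 [-0.00871984 -0.52430034 -0.85148876  0.93035352]
 [ 0.          0.          0.          1.        ]]
```

View pics/top0.png

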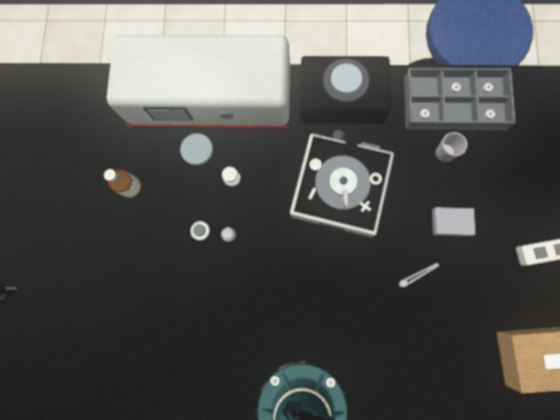

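View pics/scene0.png

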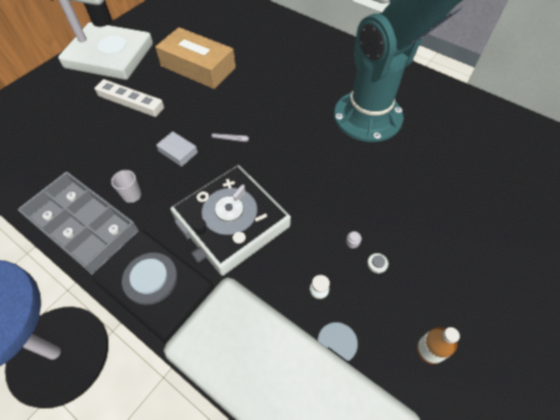

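```bash
cat > h.py <<'E'
import numpy as np, cv2
from plant import manip
def proj(c,P):
    E=np.array(c["extrinsics"]); p=(np.atleast_2d(P)-E[:3,3])@E[:3,:3]
    return np.c_[c["fx"]*p[:,0]/p[:,2]+c["cx"],c["fy"]*p[:,1]/p[:,2]+c["cy"]]
def ray(c,uv,z):
    E=np.array(c["extrinsics"]); d=E[:3,:3]@np.array([(uv[0]-c["cx"])/c["fx"],(uv[1]-c["cy"])/c["fy"],1.])
    return E[:3,3]+d*(z-E[2,3])/d[2]
E
python3 - <<'E'
from h import *
im=cv2.imread("pics/top0.png")
cv2.imwrite("pics/t1.png",cv2.resize(im[125:245,280:405],None,fx=5,fy=5,interpolation=cv2.INTER_CUBIC)[:600])
cv2.imwrite("pics/t2.png",cv2.resize(im[125:255,180:260],None,fx=4.5,fy=4.5,interpolation=cv2.INTER_CUBIC))
im=cv2.imread("pics/scene0.png")
cv2.imwrite("pics/s1.png",cv2.resize(im[160:275,165:300],None,fx=5,fy=5,interpolation=cv2.INTER_CUBIC))
E
```

```text
(no output)
```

View pics/t1.png

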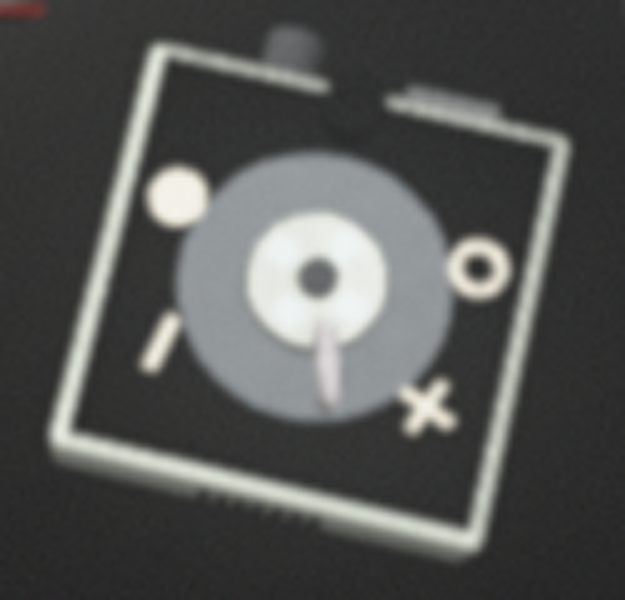

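View pics/t2.png

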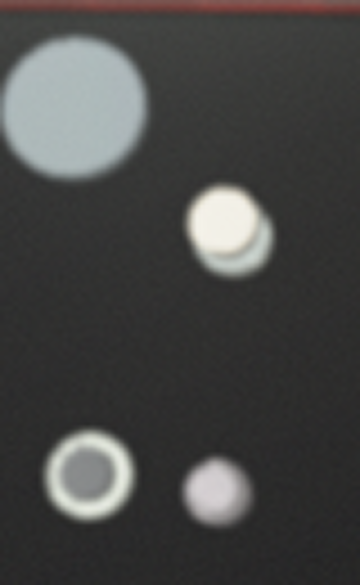

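View pics/s1.png

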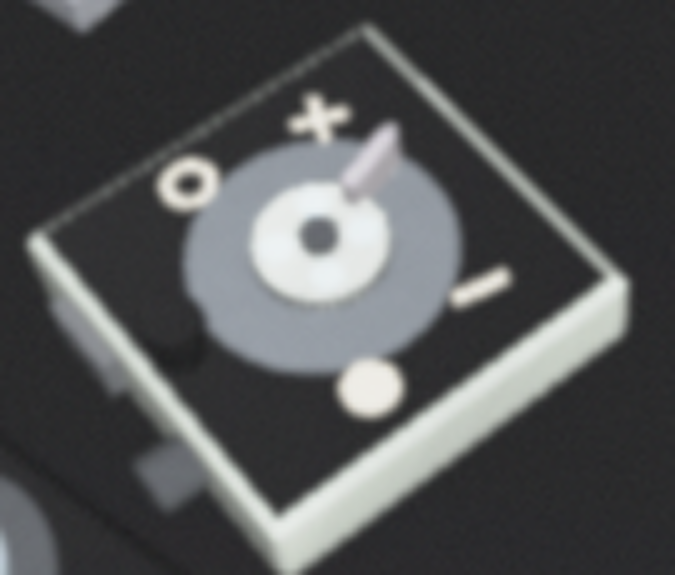

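```bash
cat > m.py <<'E'
from h import *
def cam(n,f):
    c=manip.camera(n); cv2.imwrite(f"pics/{f}.png",c["img"]); return c
def blobs(img,box,lo,minA=8,chroma=None):
    x0,y0,x1,y1=box; s=6
    g=cv2.resize(img[y0:y1,x0:x1],None,fx=s,fy=s,interpolation=cv2.INTER_CUBIC)
    m=(g.min(2)>lo).astype(np.uint8)
    cs,h=cv2.findContours(m,cv2.RETR_CCOMP,cv2.CHAIN_APPROX_NONE)
    out=[]
    for k,q in enumerate(cs):
        A=cv2.contourArea(q)/s/s
        if A<minA: continue
        M=cv2.moments(q); u=np.array([M["m10"],M["m01"]])/M["m00"]
        out.append((np.round((u+.5)/s-.5+[x0,y0],2),round(A,1),h[0][k][3]))
    return out
E
python3 - <<'E'
from m import *
for n,box in(("top",(280,130,405,245)),("scene",(165,160,300,275))):
    c=cam(n,n+"1")
    for lo in (165,):
        for u,A,hh in blobs(c["img"],box,lo): print(n,lo,u,A,hh,ray(c,u,.062).round(4), ray(c,u,.073).round(4))
c=cam("top","top2")
for u,A,hh in blobs(c["img"],(180,130,260,255),110): print("L",u,A,hh,ray(c,u,.02).round(4),ray(c,u,.012).round(4))
for u,A,hh in blobs(c["img"],(280,130,405,245),75): print("lo",u,A,hh,ray(c,u,.06).round(4))
E
```

```text
top 165 [364.55 205.71] 50.2 -1 [ 0.5126 -0.1526  0.062 ] [ 0.5104 -0.1509  0.073 ]
top 165 [311.83 192.95] 29.1 -1 [ 0.5443 -0.0161  0.062 ] [ 0.5418 -0.0159  0.073 ]
top 165 [374.87 178.22] 103.8 -1 [ 0.5863 -0.1802  0.062 ] [ 0.5834 -0.1783  0.073 ]
top 165 [375.2  178.21] 32.5 2 [ 0.5864 -0.1811  0.062 ] [ 0.5834 -0.1791  0.073 ]
top 165 [343.1  181.69] 676.7 -1 [ 0.5758 -0.0975  0.062 ] [ 0.5729 -0.0964  0.073 ]
top 165 [343.07 180.15] 49.2 4 [ 0.5799 -0.0974  0.062 ] [ 0.577  -0.0963  0.073 ]
top 165 [315.36 164.09] 100.7 -1 [ 0.6226 -0.0245  0.062 ] [ 0.6193 -0.0241  0.073 ]
top 165 [332.35 198.39] 557.1 -1 [ 0.5306 -0.0695  0.062 ] [ 0.5282 -0.0687  0.073 ]
scene 165 [238.5  236.67] 107.1 -1 [ 0.6236 -0.022   0.062 ] [ 0.6276 -0.0174  0.073 ]
scene 165 [260.43 217.08] 29.7 -1 [ 0.5453 -0.0133  0.062 ] [ 0.5503 -0.0088  0.073 ]
scene 165 [241.06 243.12] 1068.6 -1 [ 0.6338 -0.0053  0.062 ] [ 0.6377 -0.0009  0.073 ]
scene 165 [202.62 196.45] 88.5 -1 [ 0.5869 -0.1774  0.062 ] [ 0.5913 -0.1708  0.073 ]
scene 165 [202.34 196.34] 23.2 5 [ 0.5871 -0.1782  0.062 ] [ 0.5915 -0.1717  0.073 ]
scene 165 [229.57 206.02] 622.8 -1 [ 0.567  -0.0996  0.062 ] [ 0.5717 -0.094   0.073 ]
scene 165 [228.35 206.7 ] 47.5 7 [ 0.5706 -0.1008  0.062 ] [ 0.5752 -0.0952  0.073 ]
scene 165 [228.45 183.63] 41.4 -1 [ 0.5133 -0.1493  0.062 ] [ 0.5187 -0.1431  0.073 ]
L [227.52 233.82] 149.5 -1 [0.4379 0.2074 0.02  ] [0.4389 0.2088 0.012 ]
L [199.42 230.17] 298.2 -1 [0.4464 0.2839 0.02  ] [0.4474 0.2859 0.012 ]
L [230.42 175.86] 286.8 -1 [0.5985 0.2074 0.02  ] [0.6007 0.2088 0.012 ]
L [195.81 148.39] 790.4 -1 [0.6765 0.3085 0.02  ] [0.6792 0.3107 0.012 ]
lo [342.85 182.  ] 2889.4 -1 [ 0.5754 -0.097   0.06  ]
lo [375.2  178.21] 9.8 0 [ 0.5869 -0.1815  0.06  ]
lo [340.14 186.74] 1831.8 -1 [ 0.5625 -0.0899  0.06  ]
```

Run:
```python
from m import *
a=np.radians([-110,-55,55,110])
Q=-.086*np.c_[np.cos(a),np.sin(a)]
top=np.array([[.6226,-.0245],[.5443,-.0161],[.5126,-.1526],[.5864,-.1807]])
sc=np.array([[.6236,-.022],[.5453,-.0133],[.5133,-.1493],[.587,-.1778]])
for P in(top,sc,(top+sc)/2):
    q=Q@[1,1j]; p=P@[1,1j]; qm,pm=q.mean(),p.mean()
    r=np.vdot(q-qm,p-pm); r/=abs(r); t=pm-r*qm
    print("centre",t,"yaw",np.degrees(np.angle(r)),"res mm",abs(r*q+t-p)*1e3)
# tab tip
ct=manip.camera("top"); cs=manip.camera("scene")
def tri(u,v):
    A=[];b=[]
    for c,w in((ct,u),(cs,v)):
        E=c["extrinsics"]; d=ray(c,w,0)-E[:3,3]; d/=np.linalg.norm(d); M=np.eye(3)-np.outer(d,d); A.append(M); b.append(M@E[:3,3])
    return np.linalg.solve(sum(A),sum(b))
print("cap",tri((343.07,180.15),(228.35,206.7)))
# tab tip: crop t1 (328,410), s1 (393,127)
print("tip",tri((280+328/5,125+410/5),(165+393/5,160+127/5)))
```

```text
centre (0.5761707550413562-0.09574052466650428j) yaw -13.151852737020032 res mm [0.96932428 0.22630395 0.71308201 0.42771748]
centre (0.576988252358174-0.09289739724054344j) yaw -13.340272220284618 res mm [1.15279913 0.33468648 0.94737073 0.51850633]
centre (0.5765795201057392-0.09431895000086975j) yaw -13.245979498274245 res mm [1.06064428 0.27312927 0.82874551 0.47216943]
cap [ 0.57618159 -0.09538604  0.07432785]
tip [ 0.50417497 -0.10139385  0.08325373]
```

```bash
cat > pl.py <<'E'
from m import *
from scipy.spatial.transform import Rotation as R
C=np.array([.5766,-.0945])
def pose():
    s=manip.read_state(); q=s["orientation"]; return s,np.array(s["ee_pos"]),R.from_quat([q[1],q[2],q[3],q[0]])
def down(yaw): 
    c,s_=np.cos(np.radians(yaw)),np.sin(np.radians(yaw))
    return R.from_matrix(np.array([[c,s_,0],[s_,-c,0],[0,0,-1.]]))
def rows(wp):
    s,p,r=pose(); print("t",s["clock"],"p",p.round(4),"F",np.round(s["ft_force"],1),"w",round(s["width"],4),"yaw",np.degrees(np.arctan2(r.as_matrix()[1,0],r.as_matrix()[0,0])).round(1))
    for P,yaw in wp:
        print((r.inv().apply(np.array(P)-p)*1e3).round(1),(r.inv()*down(yaw)).as_rotvec(degrees=True).round(1))
def push(th,off,z,rad=.057):
    a=np.radians(th); d=np.array([np.cos(a),np.sin(a)]); t=np.array([-d[1],d[0]])
    return (*(C+rad*d-off*t),z),th-180
E
python3 - <<'E'
from pl import *
P,y=push(185.5,.034,.2); print(P,y)
rows([(P,y)])
E
```

```text
(np.float64(0.5166036611073831), np.float64(-0.06611973714916869), 0.2) 5.5
t 0.35 p [0.2987 0.6604 0.2168] F [-0.3  0.7  0.2] w 0.0855 yaw 65.7
[-572.2  497.9   17.1] [ 0.   0.  60.2]
```

Request:
{"fn": "servo_tool", "kwargs": {"targets": [[[-0.015,0.013,0],[0,0,2],1],[[-0.04,0.035,0],[0,0,5],1],[[-0.07,0.061,0],[0,0,8],1],[[-0.1,0.087,0],[0,0,11],1],[[-0.13,0.113,0],[0,0,14],1],[[-0.16,0.139,0],[0,0,17],1],[[-0.19,0.165,0],[0,0,20],1],[[-0.22,0.191,0],[0,0,23],1]], "force": 20}}

```text
clock: 1.02
ee_pos: [0.3825, 0.3797, 0.2174]
orientation: [-0.0, 0.932, 0.363, 0.0]
ft_force: [0.8, 0.0, 0.0]
width: 0.0002
```

Run:
```python
from pl import *
rows([push(185.5,.034,.2)])
```

```text
t 1.0167 p [0.3825 0.3797 0.2174] F [0.8 0.  0. ] w 0.0002 yaw 42.5
[-202.5  419.2   17.2] [-0. -0. 37.]
```

Request:
{"fn": "servo_tool", "kwargs": {"targets": [[[-0.015,0.031,0],[0,0,3],1],[[-0.03,0.062,0],[0,0,6],1],[[-0.045,0.093,0],[0,0,9],1],[[-0.06,0.124,0],[0,0,12],1],[[-0.075,0.155,0],[0,0,15],1],[[-0.09,0.186,0],[0,0,18],1],[[-0.105,0.217,0],[0,0,21],1],[[-0.12,0.248,0],[0,0,24],1]]}}

```text
clock: 1.68
ee_pos: [0.4624, 0.1162, 0.2175]
orientation: [-0.0, 0.987, 0.161, 0.0]
ft_force: [0.2, 0.7, -0.0]
width: 0.0
```

Run:
```python
from pl import *
rows([push(185.5,.034,.15)])
```

```text
t 1.6833 p [0.4624 0.1162 0.2175] F [ 0.2  0.7 -0. ] w 0.0 yaw 18.5
[ -6.6 190.1  67.4] [-0.  -0.1 13. ]
```

Request:
{"fn": "servo_tool", "kwargs": {"targets": [[[-0.001,0.03,0.008],[0,0,2],1],[[-0.002,0.06,0.018],[0,0,4],1],[[-0.003,0.09,0.03],[0,0,6],1],[[-0.004,0.12,0.042],[0,0,8],1],[[-0.005,0.15,0.054],[0,0,10],1],[[-0.006,0.175,0.064],[0,0,12],1],[[-0.007,0.19,0.067],[0,0,13],1],[[-0.007,0.19,0.067],[0,0,13],1]]}}

```text
clock: 2.35
ee_pos: [0.5168, -0.069, 0.1497]
orientation: [0.001, 0.999, 0.046, 0.0]
ft_force: [0.3, 0.4, 0.4]
width: 0.0002
```

Run:
```python
from pl import *
rows([push(185.5,.034,.09)])
c=cam("top","top3"); cv2.imwrite("pics/t3.png",cv2.resize(c["img"][125:245,280:405],None,fx=5,fy=5,interpolation=cv2.INTER_CUBIC))
c=cam("scene","sc3"); cv2.imwrite("pics/s3.png",cv2.resize(c["img"][130:275,165:330],None,fx=4,fy=4,interpolation=cv2.INTER_CUBIC))
c=cam("wrist","w3")
```

```text
t 2.35 p [ 0.5168 -0.069   0.1497] F [0.3 0.4 0.4] w 0.0002 yaw 5.3
[ 0.1 -3.  59.7] [ 0.2 -0.  -0.2]
```

View pics/s3.png

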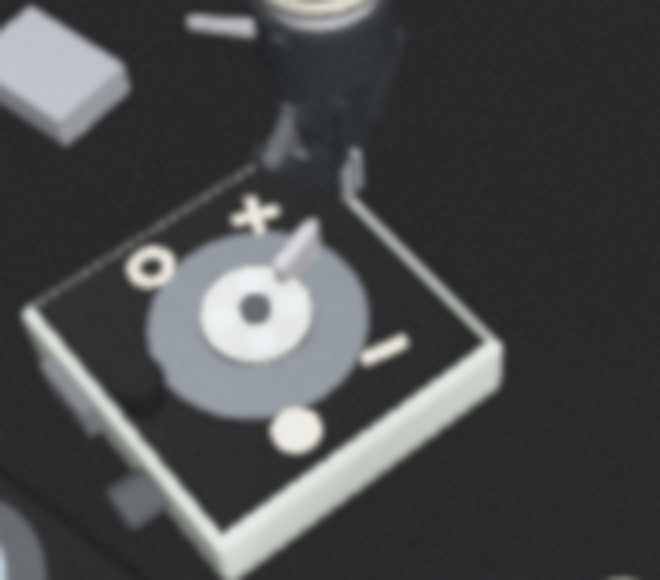

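View pics/w3.png

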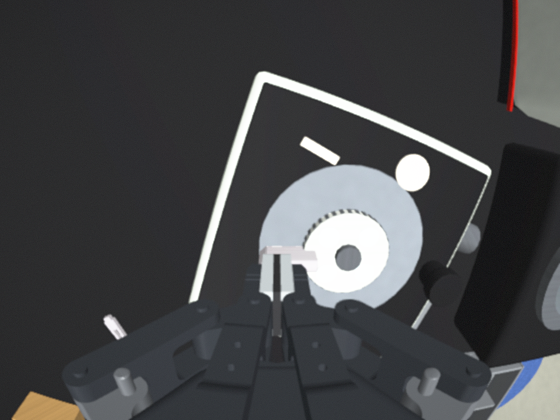

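Run:
```python
from pl import *
c=manip.camera("wrist"); E=np.array(c["extrinsics"]); f=c["fx"]; print(E.round(3),f)
def fe(P):
    p=(np.array(P)-E[:3,3])@E[:3,:3]; r=np.hypot(p[0],p[1]); th=np.arctan2(r,p[2]); return np.array([c["cx"],c["cy"]])+f*th*p[:2]/r
def inv(uv,z):
    d=np.array(uv)-[c["cx"],c["cy"]]; r=np.hypot(*d); th=r/f; v=E[:3,:3]@np.r_[np.sin(th)*d/r,np.cos(th)]
    return E[:3,3]+v*(z-E[2,3])/v[2]
s,p,r=pose()
for sx in(-.0145,.0145):
  for sy in(-.011,.011): print("tip",fe(p+r.apply([sx,sy,.011])).round(0))
print("cap",inv((348,257),.081)); print("ring/disc",inv((412,173),.062),inv((320,151),.062))
a=np.radians(185.5);d=np.array([np.cos(a),np.sin(a)])
for rr in(.036,.071): print("tab top",fe([*(C+rr*d),.092]).round(0))
g=c["img"][215:335,220:400]; cv2.imwrite("pics/w4.png",cv2.resize(g,None,fx=4.4,fy=4.4,interpolation=cv2.INTER_CUBIC))
```

```text
[[ 0.995  0.095  0.031  0.509]
 [ 0.1   -0.948 -0.302  0.013]
 [ 0.     0.304 -0.953  0.307]
 [ 0.     0.     0.     1.   ]] 325.19226210127806
tip [249. 228.]
tip [250. 263.]
tip [301. 228.]
tip [300. 263.]
cap [ 0.57638377 -0.09382038  0.081     ]
ring/disc [ 0.62372834 -0.02457907  0.062     ] [ 0.54544656 -0.01674876  0.062     ]
tab top [304. 265.]
tab top [257. 265.]
```

View pics/w4.png

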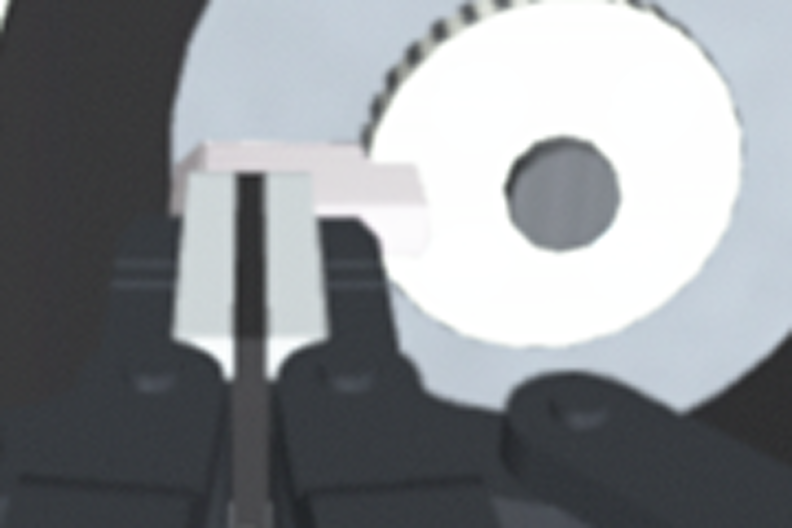

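Run:
```python
from pl import *
c=manip.camera("wrist"); E=np.array(c["extrinsics"]); f=c["fx"]
def fe(P):
    p=(np.array(P)-E[:3,3])@E[:3,:3]; r=np.hypot(p[0],p[1]); th=np.arctan2(r,p[2]); return np.array([c["cx"],c["cy"]])+f*th*p[:2]/r
s,p,r=pose()
for z in(.011,0,-.008,-.019):
  print(z,[fe(p+r.apply([sx,sy,z])).round(0).tolist() for sy in(-.011,0,.011) for sx in (-.0145,.0145)])
```

```text
0.011 [[249.0, 228.0], [301.0, 228.0], [250.0, 246.0], [301.0, 246.0], [250.0, 264.0], [300.0, 264.0]]
0 [[247.0, 236.0], [303.0, 236.0], [248.0, 255.0], [302.0, 255.0], [249.0, 273.0], [302.0, 273.0]]
-0.008 [[246.0, 242.0], [304.0, 242.0], [247.0, 262.0], [303.0, 262.0], [248.0, 280.0], [303.0, 280.0]]
-0.019 [[244.0, 252.0], [306.0, 252.0], [245.0, 272.0], [305.0, 272.0], [246.0, 291.0], [304.0, 291.0]]
```

Request:
{"fn": "servo_tool", "kwargs": {"targets": [[[0,-0.001,0.01],[0,0,0],1],[[0,-0.002,0.02],[0,0,0],1],[[0,-0.003,0.03],[0,0,0],1],[[0,-0.003,0.04],[0,0,0],1],[[0,-0.003,0.05],[0,0,0],1],[[0,-0.003,0.057],[0,0,0],1],[[0,-0.003,0.06],[0,0,0],1],[[0,-0.003,0.06],[0,0,0],1]]}}

```text
clock: 3.27
ee_pos: [0.5152, -0.0617, 0.089]
orientation: [-0.0, 0.999, 0.049, -0.001]
ft_force: [-0.1, -0.5, -0.3]
width: 0.0002
```

Run:
```python
from pl import *
rows([push(185.5,.016,.09)])
c=cam("wrist","w5");g=c["img"][195:315,200:380]; cv2.imwrite("pics/w5c.png",cv2.resize(g,None,fx=4.4,fy=4.4,interpolation=cv2.INTER_CUBIC))
c=cam("scene","sc5"); cv2.imwrite("pics/s5.png",cv2.resize(c["img"][130:275,165:330],None,fx=4,fy=4,interpolation=cv2.INTER_CUBIC))
s,p,r=pose()
for z in(.011,0): print([((proj(c,p+r.apply([0,sy,z]))[0]-[165,130])*4).round(0) for sy in (-.011,0,.011)])
```

```text
t 3.2667 p [ 0.5152 -0.0617  0.089 ] F [-0.1 -0.5 -0.3] w 0.0002 yaw 5.6
[ 0.9 22.6 -1. ] [-0.   0.1  0.1]
[array([364., 274.]), array([350., 266.]), array([336., 259.])]
[array([363., 264.]), array([349., 257.]), array([335., 250.])]
```

View pics/w5c.png

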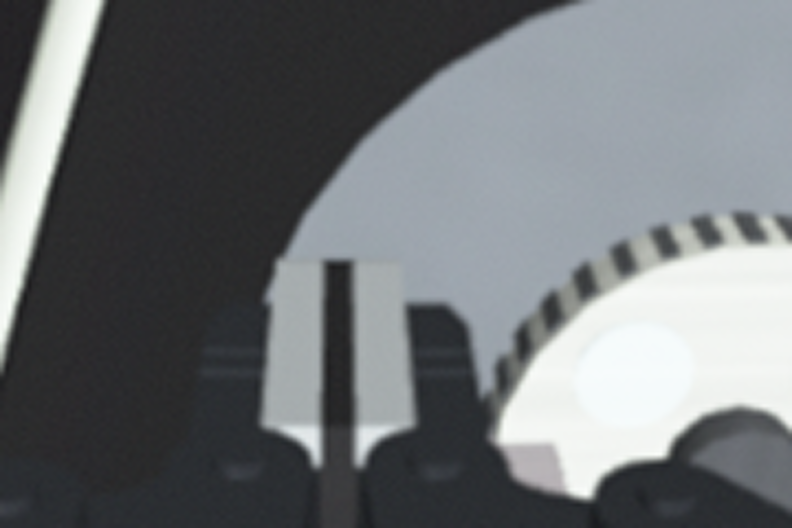

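View pics/s5.png

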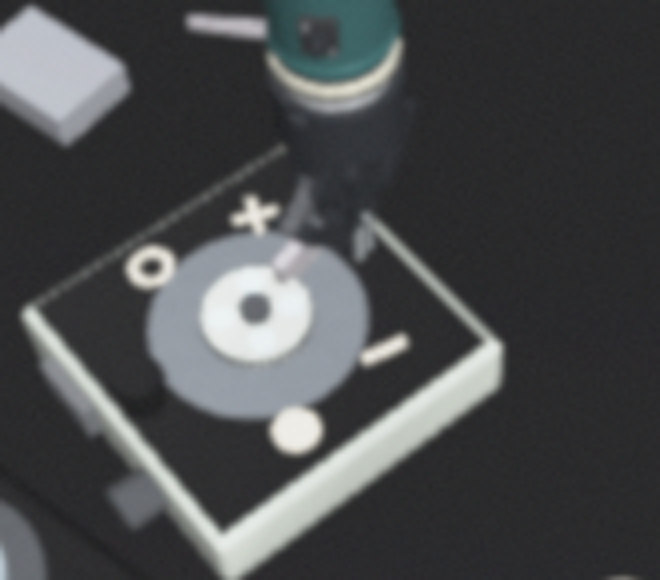

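Request:
{"fn": "servo_tool", "kwargs": {"targets": [[[0,0,0.003],[0,0,0],1],[[0,0,0.006],[0,0,0],1],[[0,0.002,0.008],[0,0,0],1],[[0,0.005,0.008],[0,0,0],1],[[0,0.008,0.008],[0,0,0],1],[[0,0.011,0.008],[0,0,0],1],[[0.001,0.014,0.008],[0,0,0],1],[[0.001,0.016,0.008],[0,0,0],1]]}}

```text
clock: 4.03
ee_pos: [0.5189, -0.0781, 0.0823]
orientation: [0.0, 0.999, 0.049, 0.0]
ft_force: [-0.5, -0.1, -0.2]
width: 0.0003
```

Run:
```python
from pl import *
rows([push(185.5,.016,.081)])
c=cam("wrist","w6");g=c["img"][195:315,200:380]; cv2.imwrite("pics/w6c.png",cv2.resize(g,None,fx=4.4,fy=4.4,interpolation=cv2.INTER_CUBIC))
c=cam("scene","sc6"); cv2.imwrite("pics/s6.png",cv2.resize(c["img"][150:240,200:300],None,fx=6,fy=6,interpolation=cv2.INTER_CUBIC))
```

```text
t 4.0333 p [ 0.5189 -0.0781  0.0823] F [-0.5 -0.1 -0.2] w 0.0003 yaw 5.6
[-1.1  5.9  1.3] [ 0.  -0.   0.1]
```

View pics/w6c.png

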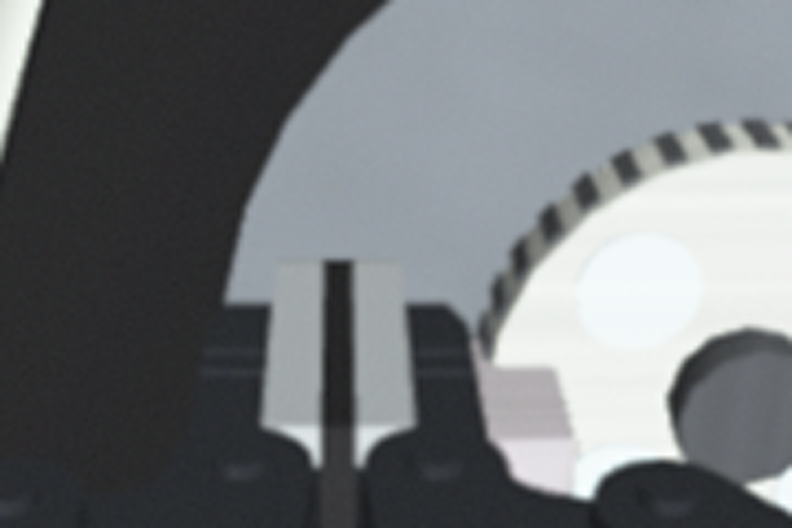

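View pics/s6.png

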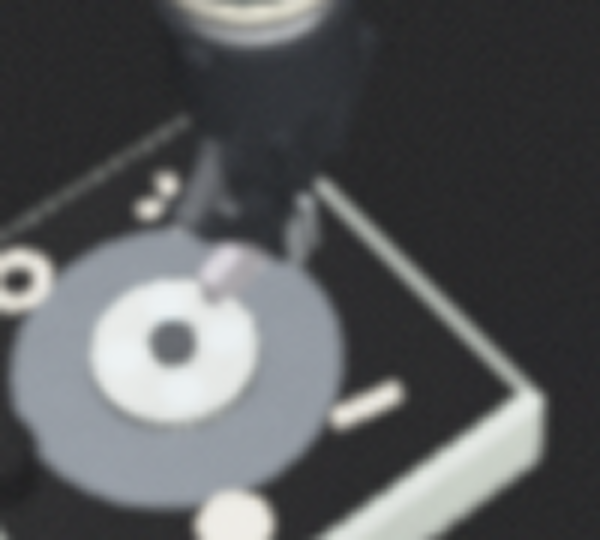

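Run:
```python
from pl import *
rows([push(185.5,.019,.081)]+[push(185.5+k,.016,.081) for k in (0,3,7,11,15,19,23)])
```

```text
t 4.1333 p [ 0.5187 -0.0781  0.0823] F [-0.5  0.8  0. ] w -0.0 yaw 5.6
[-0.9  2.9  1.3] [ 0.  -0.   0.1]
[-0.9  5.9  1.3] [ 0.  -0.   0.1]
[-1.7  8.9  1.3] [ 0.  -0.  -2.9]
[-2.5 13.   1.3] [ 0.  -0.  -6.9]
[-3.  17.1  1.3] [  0.   -0.  -10.9]
[-3.2 21.2  1.3] [  0.   -0.  -14.9]
[-3.1 25.3  1.3] [  0.   -0.  -18.9]
[-2.7 29.4  1.3] [  0.   -0.  -22.9]
```

Request:
{"fn": "servo_tool", "kwargs": {"targets": [[[-0.001,0.003,0.001],[0,0,0],1],[[-0.001,0.006,0.001],[0,0,0],1],[[-0.002,0.009,0.001],[0,0,-3],1],[[-0.0025,0.013,0.001],[0,0,-7],1],[[-0.003,0.017,0.001],[0,0,-11],1],[[-0.003,0.021,0.001],[0,0,-15],1],[[-0.003,0.025,0.001],[0,0,-19],1],[[-0.003,0.029,0.001],[0,0,-23],1]]}}

```text
clock: 4.8
ee_pos: [0.5182, -0.107, 0.0811]
orientation: [0.0, 0.968, 0.249, -0.0]
ft_force: [-0.7, -0.3, 0.4]
width: 0.0002
```

Run:
```python
from pl import *
rows([push(185.5+k,.016,.081) for k in (26,30,34,38,42,46,50,54)])
c=cam("scene","sc7"); cv2.imwrite("pics/s7.png",cv2.resize(c["img"][150:240,200:300],None,fx=6,fy=6,interpolation=cv2.INTER_CUBIC))
c=cam("wrist","w7");g=c["img"][195:315,200:380]; cv2.imwrite("pics/w7c.png",cv2.resize(g,None,fx=4.4,fy=4.4,interpolation=cv2.INTER_CUBIC))
```

```text
t 4.8 p [ 0.5182 -0.107   0.0811] F [-0.7 -0.3  0.4] w 0.0002 yaw 28.9
[-0.5  3.9  0.1] [ 0.   0.  -2.6]
[-1.3  8.   0.1] [ 0.   0.  -6.6]
[-1.8 12.1  0.1] [  0.    0.  -10.6]
[-2.  16.2  0.1] [  0.    0.  -14.6]
[-1.9 20.3  0.1] [  0.    0.  -18.6]
[-1.6 24.5  0.1] [  0.    0.  -22.6]
[-0.9 28.5  0.1] [  0.    0.  -26.6]
[-0.  32.6  0.1] [  0.    0.  -30.6]
```

View pics/s7.png

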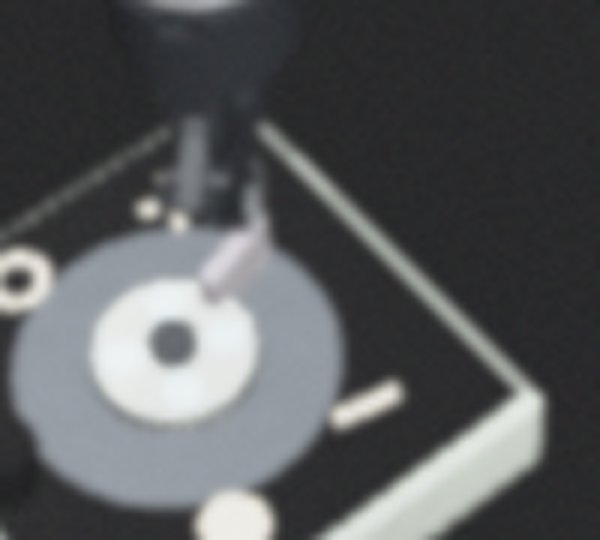

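View pics/w7c.png

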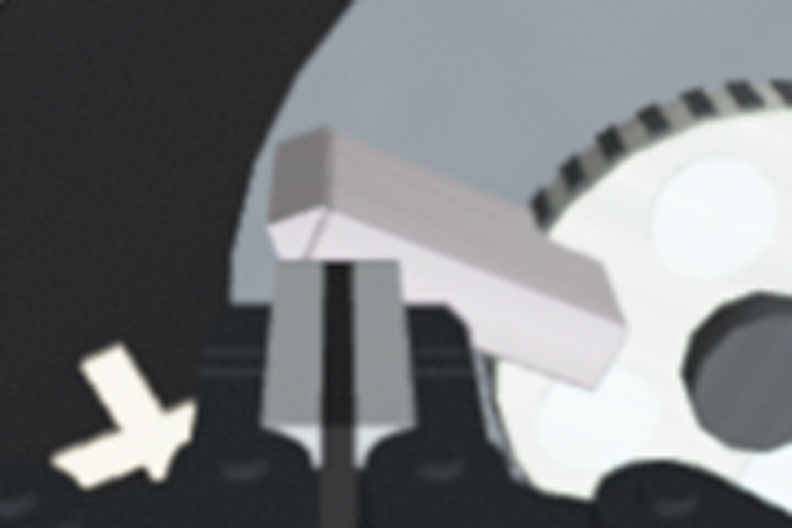

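The fingers passed over the tab: it did not move. The shut fingertips sit about 19 mm behind the reported TCP, not 11 mm ahead, judging from the wrist view (tip row 254, finger width 61 px) and the scene view. I'll go back, lower the tool and try again.

Run:
```python
from pl import *
rows([push(185.5,.036,.081),push(185.5,.036,.059)])
```

```text
t 4.9 p [ 0.5183 -0.1076  0.0812] F [-0.9  0.8  0.9] w -0.0002 yaw 28.6
[ 19.1 -39.1   0.2] [ 0.  -0.  23.1]
[ 19.1 -39.1  22.2] [ 0.  -0.  23.1]
```

Request:
{"fn": "servo_tool", "kwargs": {"targets": [[[0.005,-0.01,0],[0,0,5],1],[[0.01,-0.02,0],[0,0,11],1],[[0.015,-0.03,0],[0,0,17],1],[[0.019,-0.039,0],[0,0,23],1],[[0.019,-0.039,0.005],[0,0,23],1],[[0.019,-0.039,0.01],[0,0,23],1],[[0.019,-0.039,0.016],[0,0,23],1],[[0.019,-0.039,0.021],[0,0,23],1]]}}

```text
clock: 5.57
ee_pos: [0.516, -0.064, 0.0593]
orientation: [0.0, 0.999, 0.049, -0.0]
ft_force: [0.3, 0.4, 0.2]
width: 0.0002
```

Run:
```python
from pl import *
rows([push(185.5,o,.059) for o in(.026,.02,.018,.016)])
c=cam("scene","sc8"); cv2.imwrite("pics/s8.png",cv2.resize(c["img"][150:240,200:300],None,fx=6,fy=6,interpolation=cv2.INTER_CUBIC))
c=cam("wrist","w8");g=c["img"][195:315,200:380]; cv2.imwrite("pics/w8c.png",cv2.resize(g,None,fx=4.4,fy=4.4,interpolation=cv2.INTER_CUBIC))
```

```text
t 5.5667 p [ 0.516  -0.064   0.0593] F [0.3 0.4 0.2] w 0.0002 yaw 5.7
[ 0.3 10.1  0.4] [0.  0.  0.2]
[ 0.3 16.1  0.4] [0.  0.  0.2]
[ 0.3 18.1  0.4] [0.  0.  0.2]
[ 0.3 20.1  0.4] [0.  0.  0.2]
```

View pics/s8.png

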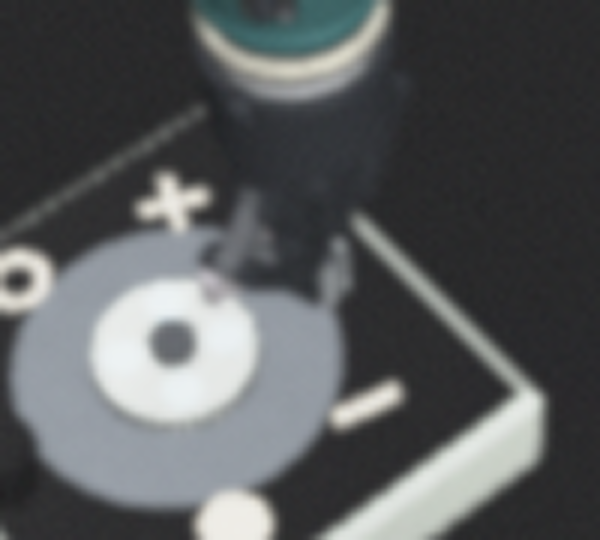

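View pics/w8c.png

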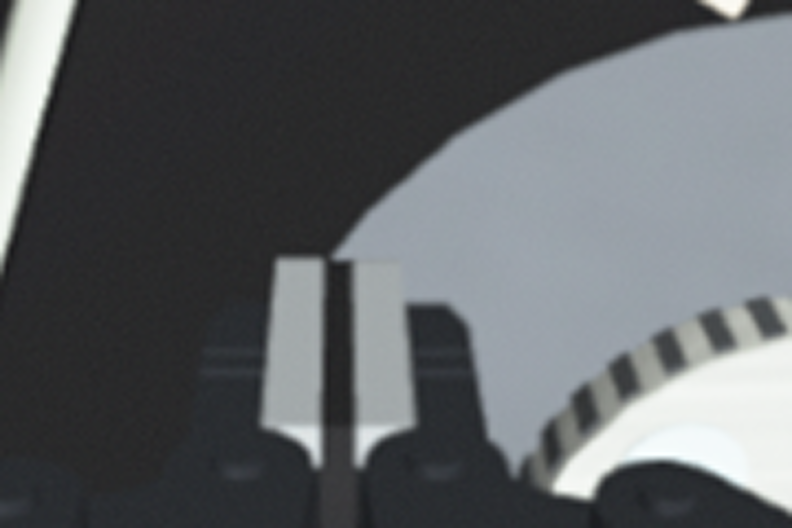

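Run:
```python
from pl import *
c=manip.camera("scene")
for z in(.05,.06,.07,.078,.085,.095): print(z,((proj(c,(.516,-.064,z))[0]-[200,150])*6).round(0),((proj(c,(.516,-.053,z))[0]-[200,150])*6).round(0))
rows([push(185.5+k,.016,.059) for k in(0,2,5,8)])
```

```text
0.05 [315. 314.] [334. 326.]
0.06 [313. 301.] [333. 314.]
0.07 [312. 289.] [332. 301.]
0.078 [311. 278.] [331. 291.]
0.085 [310. 269.] [330. 282.]
0.095 [309. 256.] [329. 269.]
t 5.7167 p [ 0.5157 -0.064   0.0594] F [-0.9 -0.2 -0.3] w 0.0001 yaw 5.6
[ 0.6 20.2  0.4] [-0.   0.1  0.1]
[ 0.1 22.2  0.4] [-0.   0.1 -1.9]
[-0.6 25.2  0.4] [-0.   0.1 -4.9]
[-1.1 28.3  0.4] [-0.   0.1 -7.9]
```

Request:
{"fn": "servo_tool", "kwargs": {"targets": [[[0,0.005,0],[0,0,0],1],[[0,0.01,0],[0,0,0],1],[[0,0.014,0],[0,0,0],1],[[0,0.017,0],[0,0,0],1],[[0,0.019,0],[0,0,0],1],[[0,0.021,0],[0,0,0],1],[[0,0.023,0],[0,0,-2],1],[[0,0.025,0],[0,0,-4],1]]}}

```text
clock: 6.38
ee_pos: [0.5179, -0.087, 0.0601]
orientation: [-0.001, 0.996, 0.085, -0.001]
ft_force: [-1.1, 1.5, 1.1]
width: 0.0003
```

Run:
```python
from pl import *
rows([push(185.5+k,.016,.059) for k in (9,13)])
c=cam("scene","sc9"); cv2.imwrite("pics/s9.png",cv2.resize(c["img"][150:240,200:300],None,fx=6,fy=6,interpolation=cv2.INTER_CUBIC))
c=cam("wrist","w9");g=c["img"][195:315,200:380]; cv2.imwrite("pics/w9c.png",cv2.resize(g,None,fx=4.4,fy=4.4,interpolation=cv2.INTER_CUBIC))
```

```text
t 6.3833 p [ 0.5179 -0.087   0.0601] F [-1.1  1.5  1.1] w 0.0003 yaw 9.8
[-1.5  6.1  1.1] [-0.1  0.1 -4.7]
[-2.2 10.1  1.1] [-0.1  0.1 -8.7]
```

View pics/w9c.png

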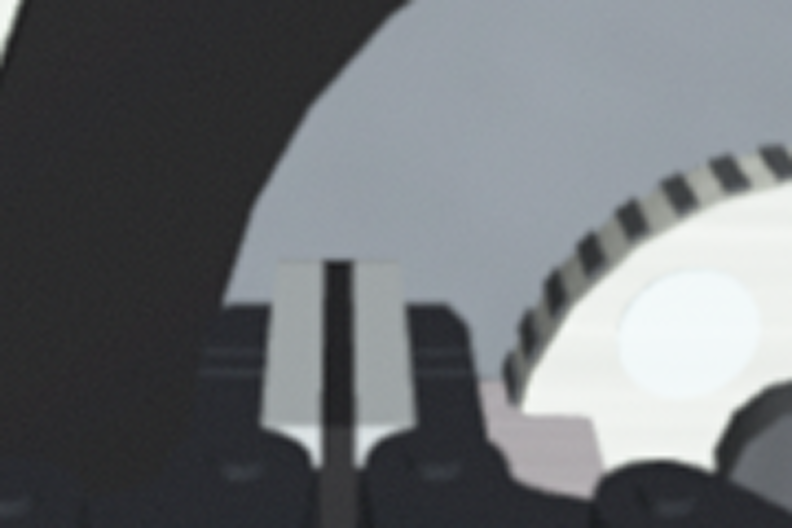

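View pics/s9.png

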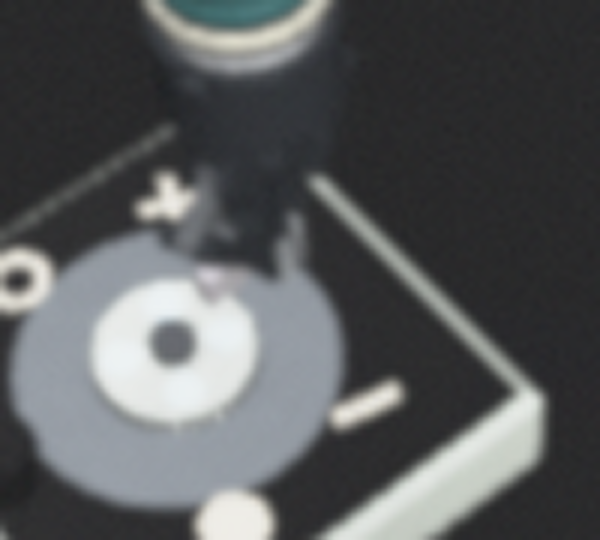

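Run:
```python
from pl import *
rows([push(185.5+k,.016,.058) for k in (6,10,14,18,22,26,30,34)])
```

```text
t 6.4833 p [ 0.518  -0.0876  0.0601] F [-0.3  0.4  1.1] w -0.0003 yaw 9.7
[-0.9  2.5  2.1] [-0.1  0.1 -1.8]
[-1.7  6.5  2.1] [-0.1  0.1 -5.8]
[-2.3 10.6  2.1] [-0.1  0.1 -9.8]
[-2.6 14.7  2.1] [ -0.1   0.1 -13.8]
[-2.6 18.9  2.1] [ -0.1   0.1 -17.8]
[-2.3 23.   2. ] [ -0.1   0.1 -21.8]
[-1.7 27.1  2. ] [ -0.1   0.  -25.8]
[-0.8 31.1  2. ] [ -0.1   0.  -29.8]
```

Request:
{"fn": "servo_tool", "kwargs": {"targets": [[[-0.001,0.003,0.001],[0,0,-2],1],[[-0.002,0.007,0.001],[0,0,-6],1],[[-0.002,0.011,0.001],[0,0,-10],1],[[-0.0025,0.015,0.001],[0,0,-14],1],[[-0.0025,0.019,0.001],[0,0,-18],1],[[-0.0025,0.023,0.001],[0,0,-22],1],[[-0.002,0.027,0.001],[0,0,-26],1],[[-0.001,0.031,0.001],[0,0,-30],1]]}}

```text
clock: 7.15
ee_pos: [0.5216, -0.1178, 0.0589]
orientation: [-0.001, 0.94, 0.341, -0.001]
ft_force: [-1.7, 2.1, 1.6]
width: -0.0003
```

Run:
```python
from pl import *
rows([push(185.5+k,.016,.058) for k in (34,38,42,46,50,54,58,62,66)])
c=cam("scene","sc10"); cv2.imwrite("pics/s10.png",cv2.resize(c["img"][150:240,190:290],None,fx=6,fy=6,interpolation=cv2.INTER_CUBIC))
c=cam("wrist","w10")
```

```text
t 7.15 p [ 0.5216 -0.1178  0.0589] F [-1.7  2.1  1.6] w -0.0003 yaw 39.8
[0.3 1.  0.9] [-0.2  0.1  0.3]
[-0.7  5.   0.9] [-0.2  0.1 -3.7]
[-1.4  9.1  0.9] [-0.2  0.1 -7.7]
[-1.9 13.2  0.9] [ -0.2   0.1 -11.7]
[-2.  17.3  0.9] [ -0.2   0.1 -15.7]
[-1.9 21.4  0.9] [ -0.2   0.  -19.7]
[-1.4 25.6  0.9] [ -0.2   0.  -23.7]
[-0.7 29.6  0.9] [ -0.2   0.  -27.7]
[ 0.3 33.6  0.8] [ -0.2   0.  -31.7]
```

View pics/w10.png

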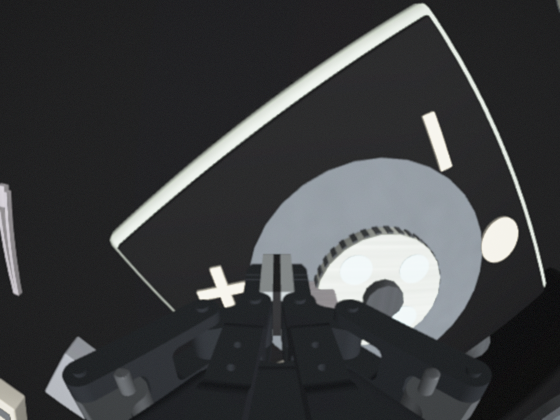

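View pics/s10.png

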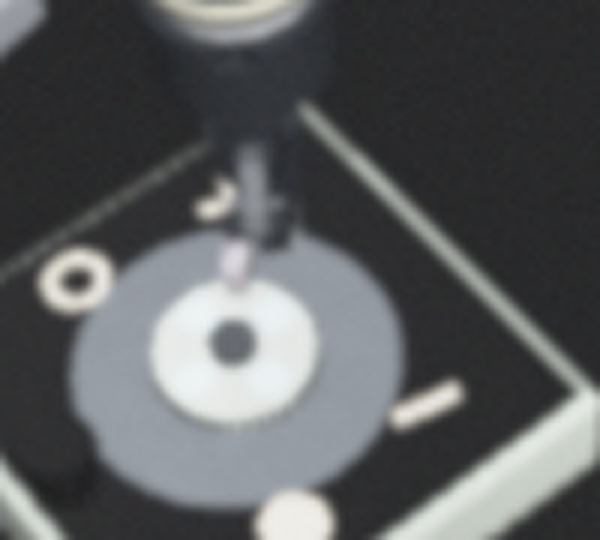

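Request:
{"fn": "servo_tool", "kwargs": {"targets": [[[-0.001,0.005,0],[0,0,-4],1],[[-0.0015,0.009,0],[0,0,-8],1],[[-0.002,0.013,0],[0,0,-12],1],[[-0.002,0.017,0],[0,0,-16],1],[[-0.002,0.021,0],[0,0,-20],1],[[-0.0015,0.0255,0],[0,0,-24],1],[[-0.001,0.0295,0],[0,0,-28],1],[[0,0.0335,0],[0,0,-32],1]]}}

```text
clock: 7.92
ee_pos: [0.5429, -0.1441, 0.0589]
orientation: [-0.001, 0.81, 0.586, -0.001]
ft_force: [-2.5, 1.0, 2.5]
width: 0.0001
```

Run:
```python
from pl import *
rows([push(185.5+k,.016,.058) for k in (66,70,74,78,81,84,86,88,90)])
c=cam("scene","sc11"); cv2.imwrite("pics/s11.png",cv2.resize(c["img"][150:240,190:290],None,fx=6,fy=6,interpolation=cv2.INTER_CUBIC))
```

```text
t 7.9167 p [ 0.5429 -0.1441  0.0589] F [-2.5  1.   2.5] w 0.0001 yaw 71.7
[0.8 0.3 0.9] [-0.2  0.   0.2]
[-0.2  4.3  0.9] [-0.2  0.  -3.8]
[-0.9  8.3  0.8] [-0.2  0.  -7.8]
[-1.4 12.5  0.8] [ -0.2   0.  -11.8]
[-1.5 15.6  0.8] [ -0.2   0.  -14.8]
[-1.5 18.7  0.8] [ -0.2  -0.  -17.8]
[-1.3 20.7  0.8] [ -0.2  -0.  -19.8]
[-1.2 22.8  0.8] [ -0.2  -0.  -21.8]
[-0.9 24.8  0.8] [ -0.2  -0.  -23.8]
```

View pics/s11.png

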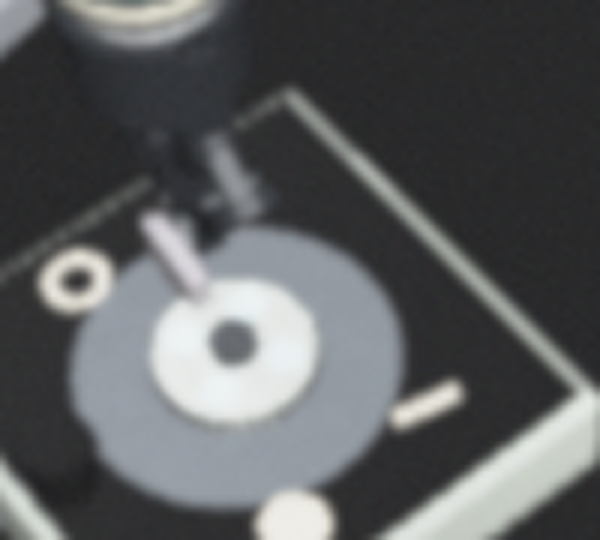

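Run:
```python
from pl import *
c=manip.camera("scene")
for u,z in (((190+148/6,150+216/6),.092),((190+205/6,150+292/6),.09)):
    p=ray(c,u,z)[:2]-C-[.0004,.0014]; print(np.hypot(*p),np.degrees(np.arctan2(p[1],p[0]))%360)
```

```text
0.06703161903409302 251.2982328580929
0.019457118746564472 249.35882360096105
```

Request:
{"fn": "servo_tool", "kwargs": {"targets": [[[0,0.004,0],[0,0,-4],1],[[-0.001,0.008,0],[0,0,-8],1],[[-0.0015,0.012,0],[0,0,-12],1],[[-0.0015,0.0155,0],[0,0,-15],1],[[-0.0015,0.0185,0],[0,0,-18],1],[[-0.001,0.021,0],[0,0,-20],1],[[-0.001,0.023,0],[0,0,-22],1],[[-0.001,0.0245,0],[0,0,-23.5],1]]}}

```text
clock: 8.68
ee_pos: [0.5664, -0.1533, 0.0587]
orientation: [-0.001, 0.674, 0.738, -0.001]
ft_force: [-2.9, 0.2, -0.5]
width: -0.0001
```

Request:
{"fn": "servo_tool", "kwargs": {"targets": [[[0,0,0],[0,0,0],1],[[0,0,0],[0,0,0],1],[[0,-0.004,0],[0,0,0],1],[[0,-0.009,0],[0,0,0],1],[[0,-0.014,0],[0,0,0],1],[[0,-0.02,0],[0,0,0],1],[[0,-0.025,0],[0,0,0],1],[[0,-0.025,0],[0,0,0],1]]}}

```text
clock: 9.35
ee_pos: [0.5406, -0.1558, 0.0591]
orientation: [-0.001, 0.675, 0.738, -0.001]
ft_force: [-1.4, 0.1, 0.4]
width: -0.0002
```

Run:
```python
from pl import *
rows([])
c=cam("scene","sc12"); cv2.imwrite("pics/s12.png",cv2.resize(c["img"][150:240,190:290],None,fx=6,fy=6,interpolation=cv2.INTER_CUBIC))
c=cam("top","top12"); cv2.imwrite("pics/t12.png",cv2.resize(c["img"][125:245,280:405],None,fx=5,fy=5,interpolation=cv2.INTER_CUBIC))
```

```text
t 9.35 p [ 0.5406 -0.1558  0.0591] F [-1.4  0.1  0.4] w -0.0002 yaw 95.1
```

View pics/s12.png

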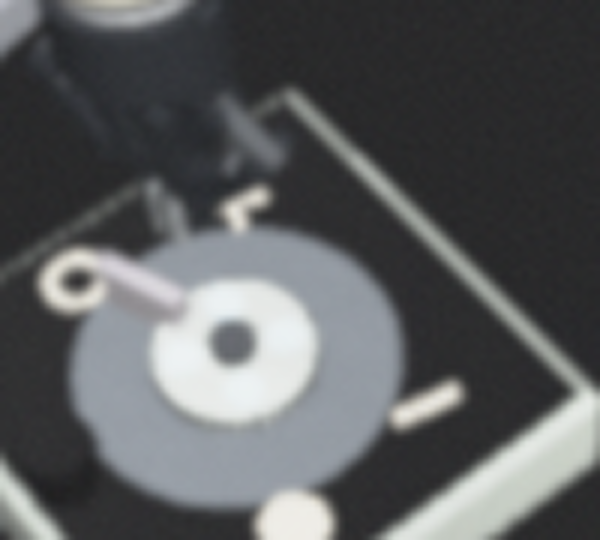

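View pics/t12.png

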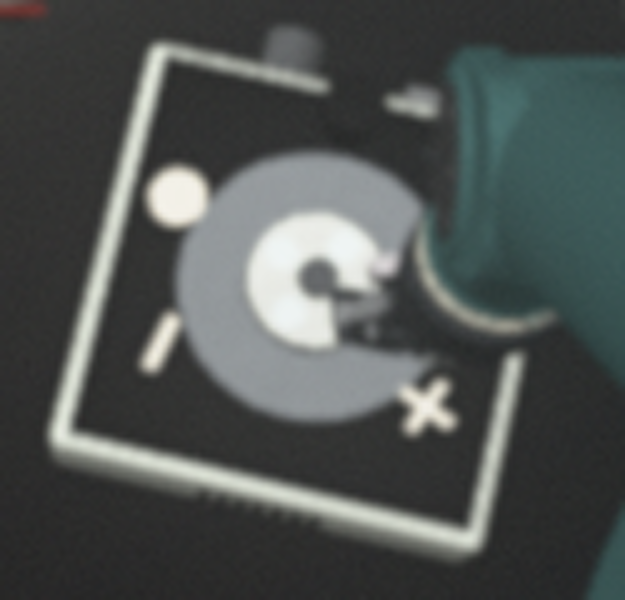

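Request:
{"fn": "servo_tool", "kwargs": {"targets": [[[0,0,-0.015],[0,0,0],1],[[0,0,-0.035],[0,0,0],1],[[0,0,-0.06],[0,0,0],1],[[0,0,-0.085],[0,0,0],1],[[0,0,-0.11],[0,0,0],1],[[-0.01,0,-0.12],[0,0,5],1],[[-0.03,-0.005,-0.12],[0,0,10],1],[[-0.055,-0.01,-0.12],[0,0,15],1]]}}

```text
clock: 10.12
ee_pos: [0.5392, -0.2097, 0.1807]
orientation: [0.001, 0.765, 0.644, 0.002]
ft_force: [-0.2, -0.1, 0.3]
width: -0.0
```

Run:
```python
from pl import *
rows([((.4464,.284,.17),0)]); print(pose()[0]["qpos"].round(2))
```

```text
t 10.1167 p [ 0.5392 -0.2097  0.1807] F [-0.2 -0.1  0.3] w -0.0 yaw 80.2
[ 470.6 -175.8   10.6] [ 0.1 -0.2 80.2]
[ 0.4   0.46 -0.14  1.97  0.09  0.72  1.6 ]
```

Request:
{"fn": "servo_tool", "kwargs": {"targets": [[[0.015,-0.005,0],[0,0,5],1],[[0.04,-0.015,0],[0,0,10],1],[[0.07,-0.026,0],[0,0,15],1],[[0.1,-0.037,0],[0,0,20],1],[[0.13,-0.048,0],[0,0,25],1],[[0.16,-0.06,0],[0,0,30],1],[[0.19,-0.071,0],[0,0,35],1],[[0.22,-0.082,0],[0,0,40],1]]}}

```text
clock: 10.78
ee_pos: [0.4941, 0.0213, 0.1793]
orientation: [0.0, 0.94, 0.341, 0.001]
ft_force: [1.4, -0.1, 0.3]
width: 0.0004
```

Run:
```python
from pl import *
rows([((.4464,.284,.15),0)]); print(pose()[0]["qpos"].round(2))
```

```text
t 10.7833 p [0.4941 0.0213 0.1793] F [ 1.4 -0.1  0.3] w 0.0004 yaw 39.9
[ 132.  -232.1   29.4] [ 0.  -0.1 39.9]
[-0.15  0.36  0.02  2.16 -0.01  0.63  0.58]
```

Request:
{"fn": "servo_tool", "kwargs": {"targets": [[[0.015,-0.026,0],[0,0,5],1],[[0.032,-0.056,0],[0,0,10],1],[[0.049,-0.086,0],[0,0,15],1],[[0.066,-0.116,0],[0,0,20],1],[[0.083,-0.146,0],[0,0,25],1],[[0.1,-0.176,0],[0,0,30],1],[[0.117,-0.206,0],[0,0,35],1],[[0.132,-0.232,0],[0,0,40],1]]}}

```text
clock: 11.45
ee_pos: [0.4448, 0.2852, 0.1793]
orientation: [-0.001, 1.0, 0.0, 0.0]
ft_force: [1.5, -0.2, -0.8]
width: 0.0002
```

Run:
```python
from pl import *
rows([((.4464,.284,.06),0)]); print(pose()[0]["qpos"].round(2))
c=cam("scene","sc13"); cv2.imwrite("pics/s13.png",cv2.resize(c["img"][150:240,190:290],None,fx=6,fy=6,interpolation=cv2.INTER_CUBIC))
c=cam("top","top13"); cv2.imwrite("pics/t13.png",cv2.resize(c["img"][125:245,280:405],None,fx=5,fy=5,interpolation=cv2.INTER_CUBIC))
c=cam("wrist","w13")
```

```text
t 11.45 p [0.4448 0.2852 0.1793] F [ 1.5 -0.2 -0.8] w 0.0002 yaw 0.0
[  1.5   1.3 119.3] [-0.1 -0.   0. ]
[-0.79  0.4   0.18  2.09 -0.11  0.66 -0.54]
```

View pics/s13.png

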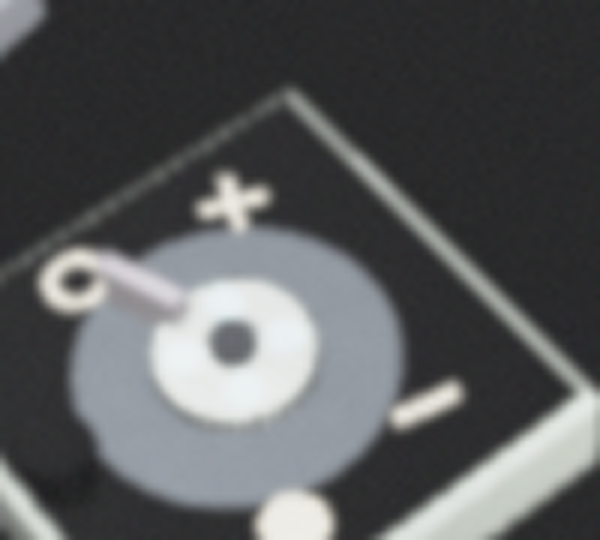

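View pics/t13.png

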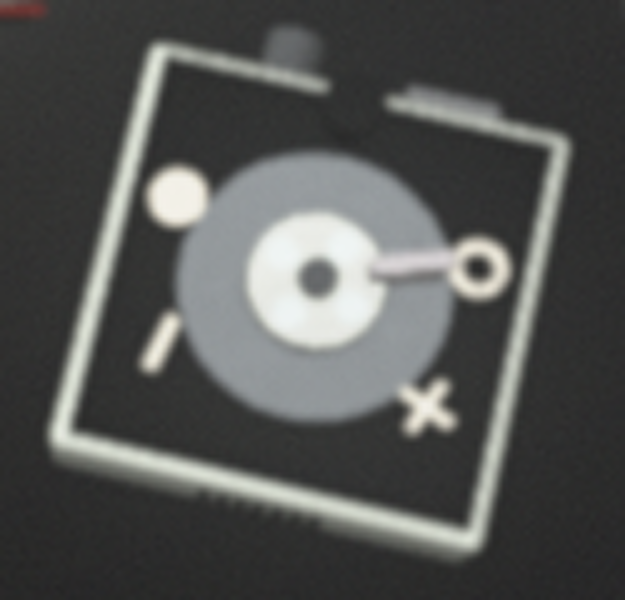

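View pics/w13.png

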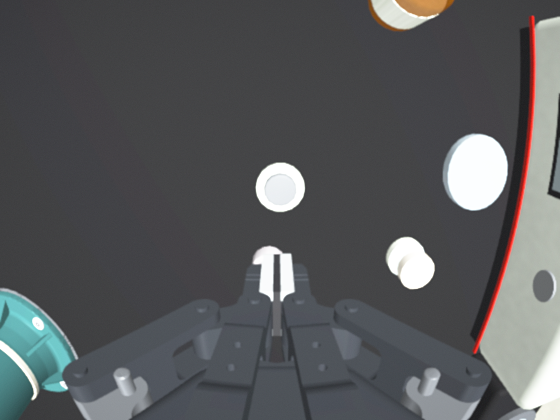

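Run:
```python
from pl import *
c=manip.camera("top")
def ang(u,z,Cc):
    p=ray(c,u,z)[:2]-Cc; return round(np.hypot(*p)*1e3,1),round(np.degrees(np.arctan2(p[1],p[0]))%360,1)
Ct=np.array([.5762,-.0957])
s=5
print("tip",ang((279.6+452/s,124.6+259/s),.085,Ct),"in",ang((279.6+378/s,124.6+266/s),.092,Ct))
print("ring",ang((375.04,178.21),.062,Ct))
# mask tab over grey disc
c2=manip.camera("scene")
p=ray(c2,(190+97/6-.4,150+258/6-.4),.09)[:2]-[.577,-.093]; print("scene tip",np.hypot(*p),np.degrees(np.arctan2(p[1],p[0]))%360)
c=manip.camera("wrist");E=np.array(c["extrinsics"]); f=c["fx"]
def inv(uv,z):
    d=np.array(uv)-[c["cx"],c["cy"]]; r=np.hypot(*d); th=r/f; v=E[:3,:3]@np.r_[np.sin(th)*d/r,np.cos(th)]
    return E[:3,3]+v*(z-E[2,3])/v[2]
print("button wrist",inv((280.3,188.5),.022),"housing",inv((280,187),.012))
rows([((.446,.285,z),0) for z in(.06,.03,.01,0)])
```

```text
tip (np.float64(68.7), np.float64(277.2)) in (np.float64(29.6), np.float64(274.8))
ring (np.float64(85.6), np.float64(276.8))
scene tip 0.06974565488348261 276.0469012131259
button wrist [0.45022418 0.2783061  0.022     ] housing [0.45004487 0.27732994 0.012     ]
t 11.75 p [0.4457 0.2808 0.179 ] F [-0.8 -0.3  1. ] w -0.0002 yaw 0.1
[  0.4  -4.2 119. ] [0.  0.  0.1]
[  0.4  -4.3 149. ] [0.  0.  0.1]
[  0.4  -4.3 169. ] [0.  0.  0.1]
[  0.4  -4.3 179. ] [0.  0.  0.1]
```

Request:
{"fn": "servo_tool", "kwargs": {"targets": [[[0.0005,-0.001,0.02],[0,0,0],1],[[0.001,-0.002,0.045],[0,0,0],1],[[0.001,-0.002,0.07],[0,0,0],1],[[0.001,-0.002,0.095],[0,0,0],1],[[0.001,-0.002,0.115],[0,0,0],1],[[0.001,-0.002,0.13],[0,0,0],1],[[0.001,-0.002,0.135],[0,0,0],1],[[0.001,-0.002,0.135],[0,0,0],1]]}}

```text
clock: 12.42
ee_pos: [0.4463, 0.2819, 0.0431]
orientation: [0.001, 1.0, 0.0, -0.001]
ft_force: [0.6, -0.0, 0.2]
width: -0.0001
```

Request:
{"fn": "servo_tool", "kwargs": {"targets": [[[0,0,0.003],[0,0,0],1],[[0,0,0.006],[0,0,0],1],[[0,0,0.009],[0,0,0],1],[[0,0,0.012],[0,0,0],1],[[0,0,0.015],[0,0,0],1],[[0,0,0.018],[0,0,0],1],[[0,0,0.02],[0,0,0],1],[[0,0,0.02],[0,0,0],1]]}}

```text
clock: 13.08
ee_pos: [0.4461, 0.284, 0.0237]
orientation: [0.0, 1.0, 0.002, -0.0]
ft_force: [0.8, 1.3, -0.8]
width: 0.0001
```

Run:
```python
from pl import *
rows([((.4464,.283,.003),0)])
c=cam("wrist","w14")
c=cam("scene","sc14"); cv2.imwrite("pics/s14.png",cv2.resize(c["img"][200:300,310:430],None,fx=5,fy=5,interpolation=cv2.INTER_CUBIC))
for z in(.022,.03,.04,.05): print(z,((proj(c,(*pose()[1][:2],z))[0]-[310,200])*5).round(0))
```

```text
t 13.0833 p [0.4461 0.284  0.0237] F [ 0.8  1.3 -0.8] w 0.0001 yaw 0.2
[ 0.3  1.  20.7] [0.  0.  0.2]
0.022 [337. 292.]
0.03 [341. 285.]
0.04 [345. 276.]
0.05 [349. 267.]
```

View pics/s14.png

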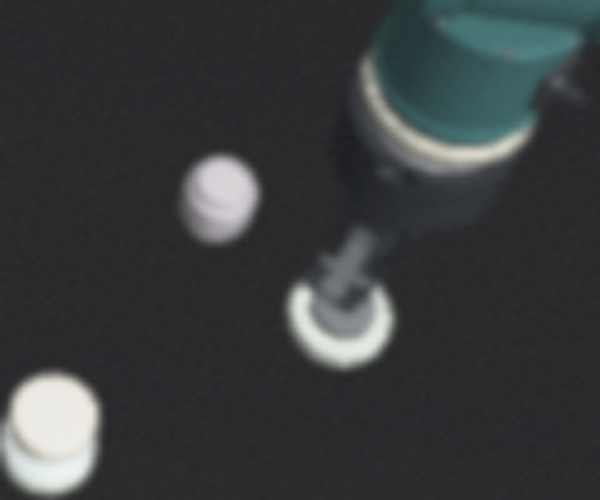

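View pics/w14.png

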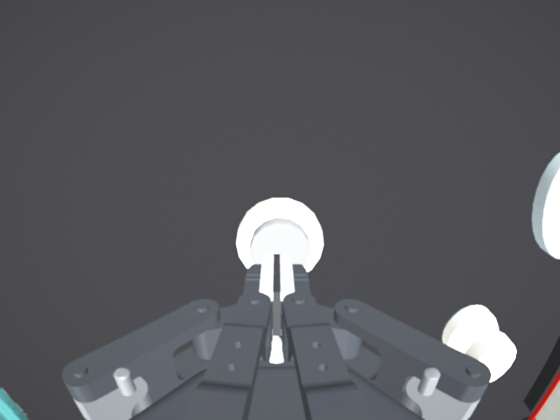

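Request:
{"fn": "servo_tool", "kwargs": {"targets": [[[0,0,0.003],[0,0,0],1],[[0,0,0.006],[0,0,0],1],[[0,0,0.009],[0,0,0],1],[[0,0,0.011],[0,0,0],1],[[0,0,0.013],[0,0,0],1],[[0,0,0.015],[0,0,0],1],[[0,0,0.016],[0,0,0],1],[[0,0,0.016],[0,0,0],1]]}}

```text
clock: 13.85
ee_pos: [0.4463, 0.284, 0.0079]
orientation: [0.0, 1.0, 0.001, -0.0]
ft_force: [-0.5, 0.7, 1.9]
width: 0.0002
```

Request:
{"fn": "servo_tool", "kwargs": {"targets": [[[0,0,0.001],[0,0,0],1],[[0,0,0.002],[0,0,0],1],[[0,0,0.003],[0,0,0],1],[[0,0,0.004],[0,0,0],1],[[0,0,0.005],[0,0,0],1],[[0,0,0.006],[0,0,0],1],[[0,0,0.006],[0,0,0],1],[[0,0,0.006],[0,0,0],1]]}}

```text
clock: 14.52
ee_pos: [0.4463, 0.284, 0.0022]
orientation: [0.0, 1.0, 0.001, -0.0]
ft_force: [-0.5, -0.6, 4.7]
width: -0.0002
```

Request:
{"fn": "servo_tool", "kwargs": {"targets": [[[0,0,0.0005],[0,0,0],1],[[0,0,0.001],[0,0,0],1],[[0,0,0.0015],[0,0,0],1],[[0,0,0.002],[0,0,0],1],[[0,0,0.002],[0,0,0],1],[[0,0,0.002],[0,0,0],1],[[0,0,0.002],[0,0,0],1],[[0,0,0.002],[0,0,0],1]]}}

```text
clock: 15.18
ee_pos: [0.4463, 0.284, 0.0017]
orientation: [-0.0, 1.0, 0.001, -0.0]
ft_force: [-4.2, -1.6, 19.3]
width: 0.0
```

Run:
```python
from pl import *
for i in range(3): rows([]); cam("wrist","w15")
```

```text
t 15.1833 p [0.4463 0.284  0.0017] F [-4.2 -1.6 19.3] w 0.0 yaw 0.2
t 15.2333 p [0.4463 0.284  0.0017] F [-4.1 -2.2 18.4] w -0.0004 yaw 0.1
t 15.2833 p [0.4464 0.284  0.0016] F [-2.9 -1.7 19. ] w 0.0003 yaw 0.1
```

View pics/w15.png

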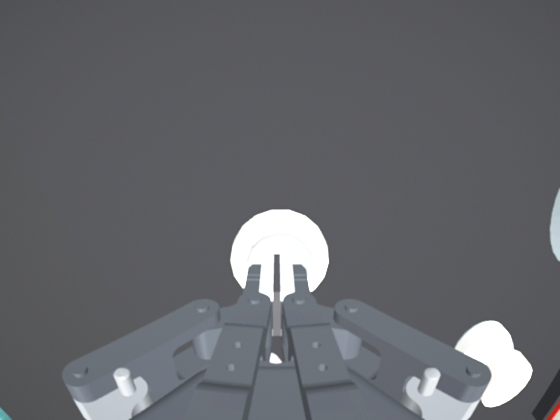

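Request:
{"fn": "servo_tool", "kwargs": {"targets": [[[0,0,-0.002],[0,0,0],1],[[0,0,-0.006],[0,0,0],1],[[0,0,-0.012],[0,0,0],1],[[0,0,-0.02],[0,0,0],1],[[0,0,-0.035],[0,0,0],1],[[0,0,-0.055],[0,0,0],1],[[0,0,-0.08],[0,0,0],1],[[0,0,-0.105],[0,0,0],1]]}}

```text
clock: 16.0
ee_pos: [0.4462, 0.2839, 0.106]
orientation: [0.0, 1.0, 0.001, -0.0]
ft_force: [0.9, 0.4, 0.0]
width: -0.0002
```

Request:
{"fn": "servo_tool", "kwargs": {"targets": [[[0,0,-0.02],[0,0,0],1],[[0,0,-0.04],[0,0,0],1],[[0,0,-0.05],[0,0,0],1],[[0,0,-0.05],[0,0,0],1],[[0,0,-0.05],[0,0,0],1],[[0,0,-0.05],[0,0,0],1],[[0,0,-0.05],[0,0,0],1],[[0,0,-0.05],[0,0,0],1]]}}

```text
clock: 16.67
ee_pos: [0.4457, 0.2836, 0.1539]
orientation: [0.001, 1.0, 0.001, -0.001]
ft_force: [0.7, 0.0, 0.0]
width: -0.0002
```

Run:
```python
from pl import *
rows([])
c=cam("top","top16"); cv2.imwrite("pics/t16.png",cv2.resize(c["img"][125:265,170:410],None,fx=3.3,fy=3.3,interpolation=cv2.INTER_CUBIC))
c=cam("scene","sc16")
```

```text
t 16.6667 p [0.4457 0.2836 0.1539] F [0.7 0.  0. ] w -0.0002 yaw 0.2
```

View pics/t16.png

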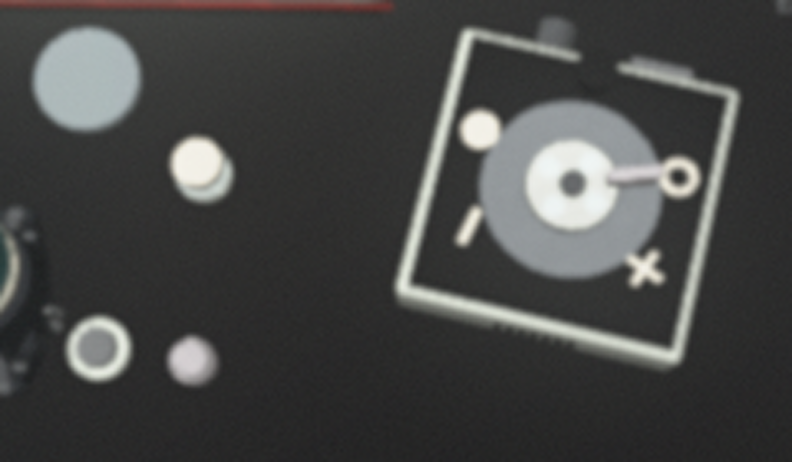

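View pics/sc16.png

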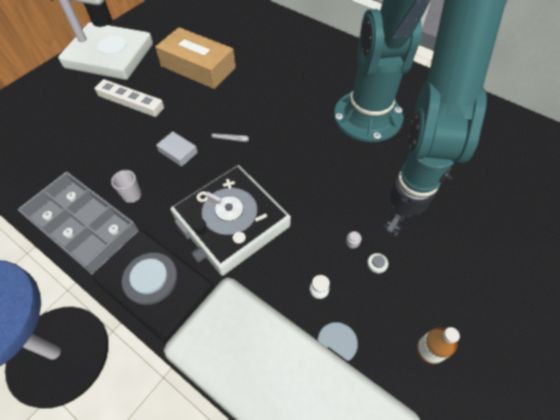

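Run:
```python
from plant import manip
print(manip.close_job())
```

```text
the job is handed in; nothing more can be done
None
```

The job is handed in: the tab points at the open ring, and the lamp button was pressed fully down and released. The whole run took about 17 s of the 51 s allowed.

- **Tab:** I pushed it with the shut fingertips, never gripping it, about 91° counter-clockwise. The wrist force stayed around 2–4 N. After I backed off, the cameras put its tip at 276–277°, against 276.8° for the ring centre. A second point near the tab's inner end read 274.8°. The limit is about 6.5°.
- **Button:** Contact began with the reported TCP height near 8 mm. It bottomed out about 6 mm lower, where the force jumped from about 5 N to 19 N. The arm then rose about 150 mm clear, and the wrist force was near zero.
- **Loose things:** By eye, all eight stood where they were in the first pictures. I did not measure their positions again.

**Disagreement with the given data:** The fingertips did not stand 11 mm ahead of the TCP as stated. When shut they sat about 15–19 mm behind the reported TCP. My first push therefore passed over the tab without moving or touching it. The pictures showed this, and I repeated the push about 22 mm lower. The two fixed cameras also differed by about 3 mm, so I used their average.

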